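Open the bifold gate of a board test bay

ROBOT

A 7-joint arm with a two-finger parallel gripper is mounted at the origin on the work surface. World frame = base frame: x ahead of the robot, y to its left, z up, the work surface at z = 0. Lengths are in mm, angles in rad, forces in N, time in s.
With the tool pointing down it reaches from about 400 to 750 mm from the base axis. Payload 19.5 kg.
Tool frame: the origin (TCP) lies on the centre line of the jaws, within the pads' length; the fingertips stand 8 mm ahead of it and the grasp point (between the pads) lies 11 mm behind it; z points along the fingers, y is the direction in which the jaws open and shut (so a half turn about z gives the same grasp; the last joint's range is limited). The gripper opens to 85 mm and grips with 20 to 120 N. Pads are 22 mm wide; open, the fingers measure 114 mm over their backs; the gripper's body (76 mm by 85 mm) begins 54 mm behind the grasp point. The pads swing forward as they close: fully open they stand 13 mm farther back than shut.
Start: joints at [-0.042, 0.707, -0.028, 1.485, 0.022, 0.951, -0.075], TCP at [574.975, 0.003, 239.268] pointing down, gripper open.
Joint ranges: [-2.71, 2.71], [-0.32, 2.16], [-1.57, 1.52], [0, 2.45], [-1.46, 4.6], [0, 2.02], [-2.83, 2.83]. Speed limits (rad/s): [1.89, 1.89, 2.57, 2.57, 3.01, 3.01, 3.01].

INTERFACE

Orientations are given as [roll, pitch, yaw] about the fixed x, y, z axes, in that order (R = Rz(yaw) Ry(pitch) Rx(roll)).
In Python, from station import env, cams, job_done gives the robot as it stands.
- The arm moves only by the shell command python3 -m handwheel 'ROWS' [OPENING]. ROWS is JSON, a list that holds one entry, the list of rows, each a list of 6 numbers: the shift along the tool's x, y, z in mm, then the turn, a rotation vector about the tool's x, y, z in rad. A call has 1 to 20 rows; each row is the pose to reach, as a shift and turn from the pose measured when the call began, along the tool's axes at that moment; what a row does not reach only later rows make up. A row lasts 1/10 s, in which the tool goes at most 50 mm and 8.59 degrees, less where a joint would pass 70% of its speed; a pose out of reach is approached as far as the arm can. A call with a gripper value outside its range is refused whole. OPENING is the finger opening in mm, from 0 to 85.4, set as the call begins (- or left out, the last holds). The fingers move at their own pace and stop on an object; the grip force is fixed at half the most. Time passes only in rows, so rows that repeat a pose let the fingers close. It gives the time, the measured TCP pose, the force and the opening at its end, in the units of the state.
- env.read_state(): the state, without advancing time (a new reading comes with each control period).
- cams.camera(name): name is "scene" or "side" or "wrist"; returns a dict with "pixels" (400x640x3 uint8, red, green, blue), "K" (3x3 intrinsics, pixels), "cam_to_world" (4x4, takes a point from camera to world coordinates); the wrist camera has in their place "T_tool_cam" (4x4, takes a point from camera to tool coordinates, whose origin is the TCP and whose axes are the flange's). Camera axes: x right, y up, looking along -z (the intrinsics and any distortion apply to the point x, -y, -z); pixel columns grow to the right and rows downward; lengths in mm; the calibration is good to about 2 mm. A picture is of the moment at which its call begins: read the wrist's pose just before it. There is no depth.
- job_done(): hands the job in, once; it reports no verdict.
The state is a dict: "time_s": time; "joint_pos": joint angles; "joint_velocities": joint speeds; "joint_efforts": joint torques, N m; "tool_pos": TCP position; "eef_rot": TCP orientation; "force": force on the tool from outside, world axes, zero at the start; "ft_torque": the same for the moment, N m; "opening": finger opening in mm.
Only numpy, scipy, OpenCV 4.12 (cv2) and the standard library are available. Lean on these libraries where they do the work, as an engineer would, in place of code of your own. Each camera call takes 0.05 s, during which the arm holds its last target.

TASK

Open the test bay's bifold gate. First lift the drop-in stop straight up out of its pocket behind the gate's fold and stand it upright in the wide empty cell of the black parts tray; then push the gate at its fold hinge into the bay, and finish by sliding its free end along the track until both leaves are folded fully home against the hinge-side post, where the gate must stay. Do not force the gate, and leave the bottle, the jar and the screwdriver alone.

Things in the scene. Friction and masses are not known exactly. Their poses are not given: they have to be found in the camera images.
- bay: Open-topped grey test bay fixed to the bench. Origin on the bench at the middle of the gate line; x into the bay, y along the gate line to the hinge-side post, z up. Base plate x -30 to 240, y -153 to 153, 20 mm thick. Walls 10 mm thick, up to z 100, at y -147, y 147 and x 235 (circuit board on it). Posts 32 x 26 mm, up to z 100, at x 0, y -139 and +139 (hinge side).
- gate: First leaf of the bifold gate, carrying the second. Each leaf is a white panel 120 mm wide, 8 mm thick, from z 24 to 100 above the bench. Origin: the fixed hinge axis at bay y = 120, bench height; the leaf runs along its own -y to the fold. Closed, both lie flat on the gate line. It turns about z by half of joint leaf, carrying the fold into the bay on a 120 mm circle about the hinge.
- leaf (a joint): Fold angle: 0 = closed, flat; 2.90 rad = fully home at the end stop, leaves nearly parallel and pointing into the bay. The first leaf turns by half of it. An over-centre spring keeps the gate shut: it takes about 9 N at the fold to start it (more if pushed fast: it is damped), less and less further on. Let go below 1.2 rad it may swing shut; above that hinge friction holds it where it is left.
- gate_fold (a point): Top of the fold hinge between the leaves, 100 mm above the bench, on their mid-plane: a steel barrel 36 mm in diameter, as tall as the leaves. Pushed from the front (robot side), the leaves close to a V around the pusher, and jam on it past about 1.5 rad of fold: do the rest from outside the V.
- gate_lead (a point): Top of the free end of the second leaf, 100 mm above the bench, on the mid-plane. It runs along the gate line (bay x = 0) from bay y = -120 closed to y = +91 fully home. Once the gate is partly folded, a few newtons on this end towards the hinge post fold it further.
- stop: Loose dark steel stop, about 0.25 kg. Square foot 40 x 40 x 16 mm; from its middle rises an upright flat tab 10 mm thick (its y), 24 mm wide (its x), to 100 mm above the underside: its only grip. Origin: centre of underside. At the start its axes are the bay's; the foot is in the pocket, underside 4 mm above the bench, 1.5 mm play all round, and the tab blocks the fold.
- bay_pocket (a point): Centre of the mouth of the square pocket (43 mm, 16 mm deep) in the bay's base plate, 46 mm behind the gate line and 20 mm above the bench.
- tray: Black parts tray fixed to the bench, 200 x 150 mm, outer walls 28 mm high and 4 mm thick, floor 4 mm thick; origin: centre of its underside. The half on its +x side is eight small cells filled with components; the half on its -x side is one wide empty cell.
- tray_cell (a point): Centre of the floor of the wide empty cell (about 105 mm along tray x, 140 mm along tray y), 4 mm above the bench. Sides 28 mm high.
- bottle: Bystander: upright bottle, 48 mm wide, 110 mm tall, origin under its centre. Leave alone.
- jar: Bystander: jar, 60 mm wide, 60 mm tall, origin under its centre. Leave alone.
- screwdriver: Bystander: screwdriver lying on the bench. Leave alone.
Not all that is in view belongs to the job. What is shaped like the stop but blue or yellow is not meant.

How it is judged (in metres and radians):
On the way, in this order (a step that is already met when the one before it is completed fails the run):
1. the stop is lifted clear of its pocket, upright, with the gate still closed (z of stop in the frame of bay above 0.03 m and angle between stop's own z axis and vertical below 0.3 rad and value of joint leaf below 0.4 rad), for 0.1 s.
2. the stop stands in the empty cell, let go, with the gate still closed (z of stop in the frame of tray_cell below 0.006 m and x of stop in the frame of tray_cell between -0.045 and 0.045 m and y of stop in the frame of tray_cell between -0.06 and 0.06 m and angle between stop's own z axis and vertical below 0.1 rad and contact force between the fingers and stop below 0.1 N and value of joint leaf below 0.4 rad), for 0.2 s.
3. the gate is folded past the closing spring's pull (value of joint leaf above 1.2 rad), for 0.1 s.
At the end, for the whole second after the job is handed in: The gate is folded home and stays there (leaf angle over 2.82 of 2.90 rad, not moving), and the stop stands upright (within 0.1 rad), at rest on the floor of the tray's wide empty cell (value of joint leaf above 2.82 rad and velocity of joint leaf between -0.05 and 0.05 rad/s and z of stop in the frame of tray_cell below 0.006 m and x of stop in the frame of tray_cell between -0.045 and 0.045 m and y of stop in the frame of tray_cell between -0.06 and 0.06 m and angle between stop's own z axis and vertical below 0.1 rad and linear speed of stop below 0.02 m/s); the robot touches nothing.
It fails at once if the gate is forced (the robot presses on it with more than 60 N in all) (contact force between any of the fingers, the arm and gate above 60 N).
It fails at once if the bottle is moved by more than 30 mm (distance of bottle from where it was at the start of the episode above 0.03 m).
It fails at once if the jar is moved by more than 30 mm (distance of jar from where it was at the start of the episode above 0.03 m).
It fails at once if the screwdriver is moved by more than 30 mm (distance of screwdriver from where it was at the start of the episode above 0.03 m).
It also fails if it takes over 72 s, if anything falls off the work surface, if the arm or the gripper's body presses on something with over 40 N, if the wrist force passes 120 N, or if a joint passes its speed limit or range.

## Working session

There is one attempt and no reset: what is moved stays moved. The work goes in short steps, Python scripts to look and compute and a shell command to move; the robot and the scene stay as the last step left them, time stands still between calls to the robot, and variables do not carry over. Pictures are saved under pics/ and viewed, and the job is handed in when it is done.

```bash
ls; mkdir -p pics; python3 - <<'E'
from station import env,cams
import cv2,numpy as np
s=env.read_state();print({k:np.round(v,3).tolist() for k,v in s.items()})
for n in ["scene","side","wrist"]:
    c=cams.camera(n);cv2.imwrite(f"pics/{n}0.png",c["pixels"][:,:,::-1]);print(n,c["K"].tolist(),[(k,np.round(v,3).tolist()) for k,v in c.items() if k not in("pixels","K")])
E
```

```text
pics
{'time_s': 0.0, 'joint_pos': [-0.042, 0.707, -0.028, 1.485, 0.022, 0.951, -0.075], 'joint_velocities': [-0.001, -0.001, -0.002, -0.0, 0.001, 0.001, 0.0], 'joint_efforts': [-0.003, -88.321, 1.233, -23.617, 0.017, 0.006, -0.0], 'tool_pos': [574.724, -0.001, 238.827], 'eef_rot': [-3.14, 0.0, 1.571], 'force': [-0.638, 0.114, -0.411], 'ft_torque': [0.005, 0.013, -0.002], 'opening': 85.334}
scene [[520.5413816312852, 0.0, 313.06573610838785], [0.0, 520.5413816312852, 204.74863101851764], [0.0, 0.0, 1.0]] [('cam_to_world', [[-0.792, -0.338, 0.509, 1267.811], [0.611, -0.451, 0.651, 929.162], [0.009, 0.826, 0.564, 909.788], [0.0, 0.0, 0.0, 1.0]])]
side [[499.6594971093286, 0.0, 325.9535629870024], [0.0, 499.6594971093286, 196.97267574037318], [0.0, 0.0, 1.0]] [('cam_to_world', [[-0.946, 0.211, -0.248, 209.726], [-0.325, -0.637, 0.699, 831.965], [-0.011, 0.741, 0.671, 931.912], [0.0, 0.0, 0.0, 1.0]])]
wrist [[313.5045186145267, 0.0, 319.33544125217645], [0.0, 313.5045186145267, 201.5271512350239], [0.0, 0.0, 1.0]] [('T_tool_cam', [[-0.002, 0.959, 0.283, 71.894], [1.0, 0.002, 0.0, 0.536], [-0.0, 0.283, -0.959, -135.997], [0.0, 0.0, 0.0, 1.0]])]
```

View pics/scene0.png

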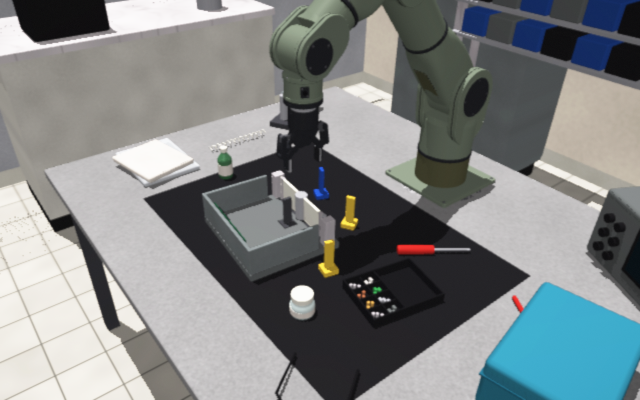

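View pics/side0.png

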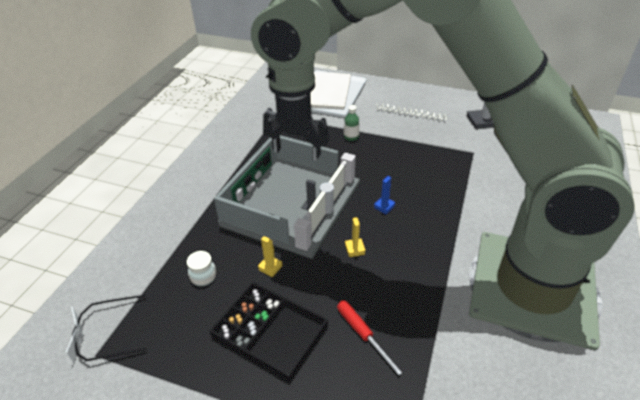

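View pics/wrist0.png

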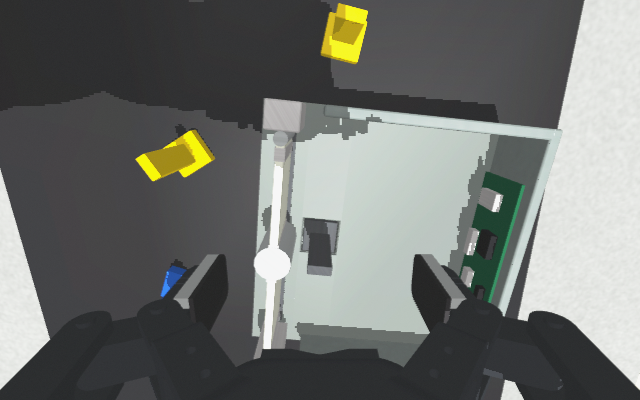

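```bash
cat > h.py <<'E'
import numpy as np,cv2
from scipy.spatial.transform import Rotation as R
from station import env,cams
def look(n,f,box=None,sc=1):
    s=env.read_state();c=cams.camera(n);im=c["pixels"][:,:,::-1]
    if box: im=im[box[1]:box[3],box[0]:box[2]]
    cv2.imwrite(f,cv2.resize(im,None,fx=sc,fy=sc,interpolation=cv2.INTER_CUBIC))
def T_of(n):
    c=cams.camera(n);s=env.read_state()
    if n=="wrist":
        T=np.eye(4);T[:3,:3]=R.from_euler("xyz",s["eef_rot"]).as_matrix();T[:3,3]=s["tool_pos"];return c["K"],T@c["T_tool_cam"]
    return c["K"],c["cam_to_world"]
def px2w(KT,u,v,z):
    K,T=KT;d=T[:3,:3]@np.array([(u-K[0,2])/K[0,0],-(v-K[1,2])/K[1,1],-1]);o=T[:3,3]
    return o+d*(z-o[2])/d[2]
def w2px(KT,p):
    K,T=KT;q=T[:3,:3].T@(np.array(p)-T[:3,3]);return K[0,2]+K[0,0]*q[0]/-q[2],K[1,2]-K[1,1]*q[1]/-q[2]
E
python3 - <<'E'
import cv2
for n,b in [("wrist0",(230,80,430,370)),("scene0",(190,130,460,340)),("side0",(170,120,430,390))]:
    im=cv2.imread(f"pics/{n}.png")[b[1]:b[3],b[0]:b[2]]
    s=min(800/im.shape[1],600/im.shape[0]);s=min(s,2.9)if 1 else s
    s=min(s,int(s*10)/10);print(n,s)
    s=2 if n!="scene0" else 2.8
    cv2.imwrite(f"pics/{n}c.png",cv2.resize(im,None,fx=s,fy=s,interpolation=cv2.INTER_CUBIC))
E
```

```text
wrist0 2.0
scene0 2.8
side0 2.2
```

View pics/wrist0c.png

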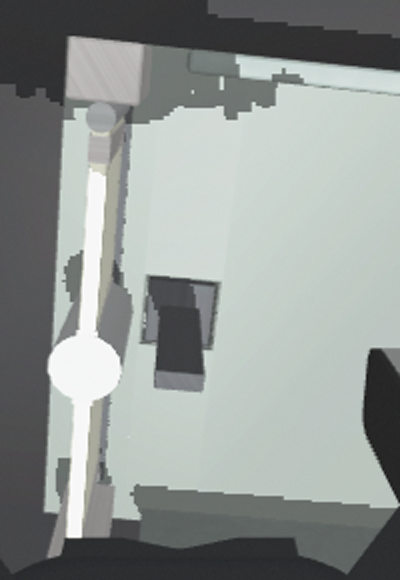

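View pics/scene0c.png

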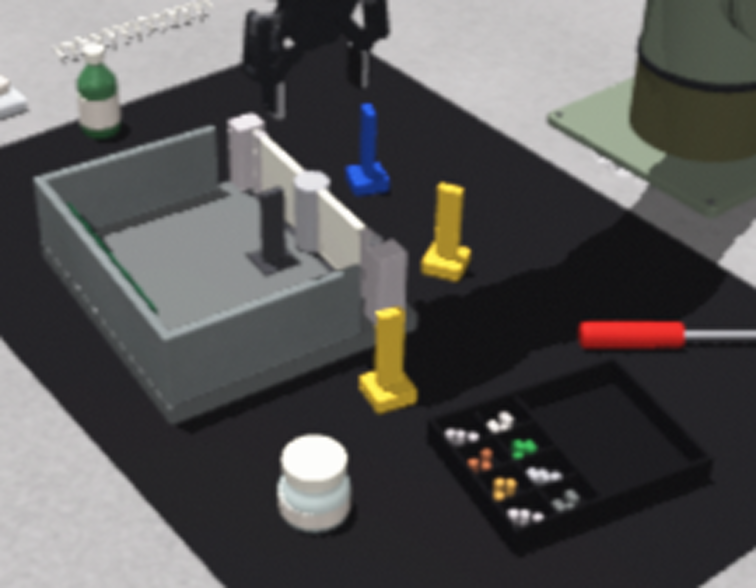

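View pics/side0c.png

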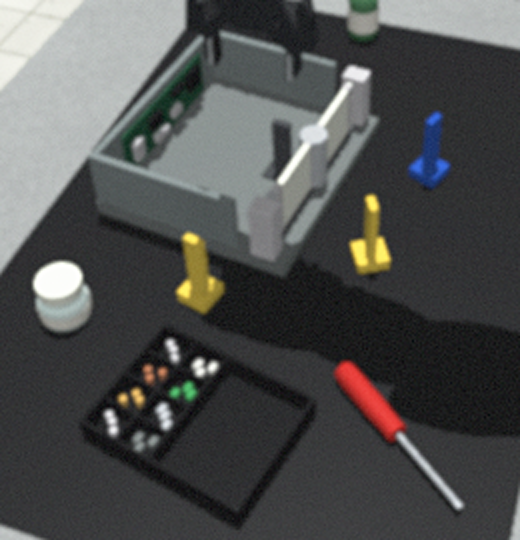

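```bash
python3 - <<'E'
from h import *
w=T_of("wrist");sd=T_of("side");sc=T_of("scene")
for n,u,v,z in [("tab",320,270.5,104),("fold",272.5,265,100),("hinge",280.5,139,100),("post TL",264.5,99,100),("post BR",300,132,100)]: print(n,px2w(w,u,v,z).round(1))
S=lambda x,y:(170+x/2,120+y/2); C=lambda x,y:(190+x/2.8,130+y/2.8)
P=[px2w(sd,*S(*p),28) for p in [(170,330),(315,402),(240,523),(84,427)]]
Q=[px2w(sc,*C(*p),28) for p in [(430,425),(614,363),(711,461),(520,550)]]
print("tray side",np.round(P,1).tolist());print("scene",np.round(Q,1).tolist())
for A in(P,Q):print([round(np.linalg.norm(A[i]-A[i-1]),1) for i in range(4)],np.mean(A,0).round(1))
print("fold side",px2w(sd,*S(314,134),100),"scene",px2w(sc,*C(312,180),100))
print("tab side",px2w(sd,*S(283,124),104),"scene",px2w(sc,*C(272,192),104))
print("hinge post side",px2w(sd,*S(356,74),100),"scene",px2w(sc,*C(246,122),100))
# others
print("yellow foot",px2w(sd,*S(200,293),8),px2w(sc,*C(388,391),8))
print("yellow2",px2w(sd,*S(370,252),8),px2w(sc,*C(446,262),8),"blue",px2w(sd,*S(429,170),8))
print("jar",px2w(sd,*S(60,285),60))
E
```

```text
tab [575.7 -77.3 104. ]
fold [529.5 -73.5 100. ]
hinge [541.7  47.2 100. ]
post TL [529.6  80.1 100. ]
post BR [558.7  53.1 100. ]
tray side [[599.7, 221.3, 28.0], [413.5, 259.2, 28.0], [437.8, 410.4, 28.0], [631.0, 364.4, 28.0]]
scene [[618.0, 224.0, 28.0], [426.4, 263.3, 28.0], [454.5, 404.1, 28.0], [655.3, 378.7, 28.0]]
[np.float64(146.4), np.float64(190.0), np.float64(153.2), np.float64(198.7)] [520.5 313.8  28. ]
[np.float64(159.1), np.float64(195.6), np.float64(143.6), np.float64(202.3)] [538.6 317.5  28. ]
fold side [527.0228902 -71.1626193 100.       ] scene [531.1640206  -67.14717955 100.        ]
tab side [569.41967375 -72.80634226 104.        ] scene [579.75347585 -68.59158411 104.        ]
hinge post side [ 513.07681166 -206.7791274   100.        ] scene [ 519.9293365  -201.67687084  100.        ]
yellow foot [597.68090018 146.03466298   8.        ] [604.51551206 149.37230679   8.        ]
yellow2 [423.67588293  18.47956654   8.        ] [428.86889165  29.04163609   8.        ] blue [ 390.49486001 -149.6863973     8.        ]
jar [732.19517494 224.4978222   60.        ]
```

The wanted stop is the dark tab in the pocket behind the fold, at wrist (320,270) and scene (286,207). Three look-alikes are ruled out by colour:
- blue at scene (321,185)
- yellow at scene (349,213)
- yellow at scene (328,262)

The measured tab lies 46 mm behind the fold, and fold to hinge is 121 mm. Both match the description, so bay yaw is about -0.10.

```bash
python3 -m handwheel '[[[-20,0,20,0,0,-0.14],[-40,0,40,0,0,-0.28],[-60,0,60,0,0,-0.42],[-78,0.5,75,0,0,-0.56],[-78,0.5,75,0,0,-0.7],[-78,0.5,75,0,0,-0.84],[-78,0.5,75,0,0,-0.98],[-78,0.5,75,0,0,-1.12],[-78,0.5,75,0,0,-1.26],[-78,0.5,75,0,0,-1.4],[-78,0.5,75,0,0,-1.47],[-78,0.5,75,0,0,-1.47],[-78,0.5,75,0,0,-1.47],[-78,0.5,75,0,0,-1.47]]]'
python3 - <<'E'
from h import *
look("wrist","pics/w1.png")
print(env.read_state()["joint_pos"])
E
```

```text
time_s: 1.7
tool_pos: [575.4, -78.0, 164.1]
eef_rot: [-3.141, -0.0, 3.039]
force: [0.6, 0.3, -0.4]
opening: 85.5
[ 0.30456666  0.83784873 -0.45713935  1.54949382  0.44768673  0.86038103
  1.15162911]
```

View pics/w1.png

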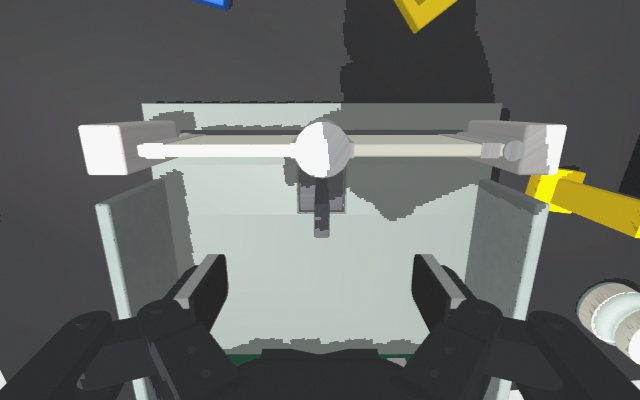

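```bash
python3 - <<'E'
from h import *
w=T_of("wrist")
o=np.array([529.5,-73.5,0]);X=np.array([.995,-.1006,0]);Y=np.array([.1006,.995,0])
for a in(34,58):
  for b in(-5,5): print(w2px(w,o+a*X+b*Y+[0,0,104]))
print(px2w(w,322.5,149,100),px2w(w,513,150.5,100), px2w(w,143,150,100))
look("wrist","pics/w1c.png",(270,100,370,260),3.5)
E
```

```text
(np.float64(311.5390093292878), np.float64(203.633874816057))
(np.float64(326.83669735803574), np.float64(203.59012542063704))
(np.float64(311.8945128111162), np.float64(237.6513654654943))
(np.float64(326.7016717706451), np.float64(237.61027413378815))
[528.75193247 -71.20479914 100.        ] [542.22614371  49.07151417 100.        ] [ 517.57705473 -184.63036357  100.        ]
```

View pics/w1c.png

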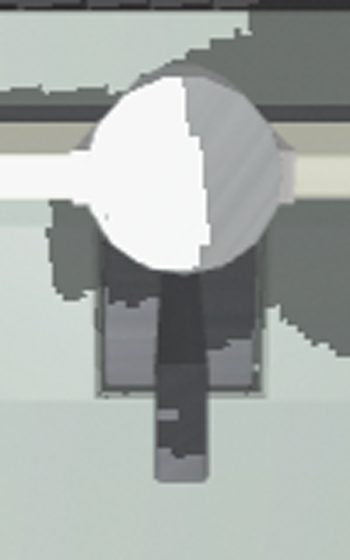

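```bash
python3 -m handwheel '[[[0,1.5,25,0,0,0],[0,1.5,50,0,0,0],[0,1.5,75,0,0,0],[0,1.5,91,0,0,0],[0,1.5,91,0,0,0],[0,1.5,91,0,0,0]]]'
python3 - <<'E'
from h import *
look("wrist","pics/w2.png")
E
```

```text
time_s: 2.45
tool_pos: [575.7, -76.3, 73.7]
eef_rot: [-3.142, -0.0, 3.04]
force: [-0.0, -1.1, 0.1]
opening: 85.6
```

View pics/w2.png

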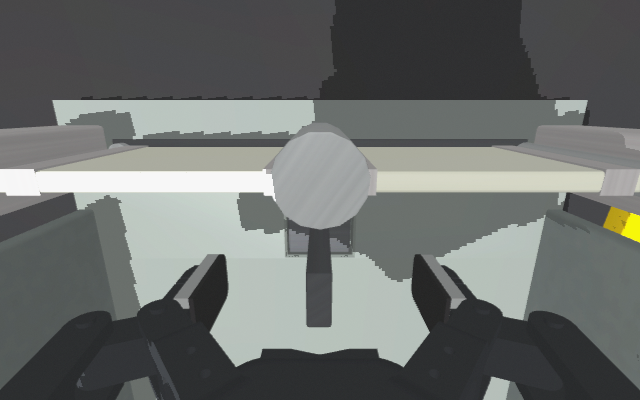

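```bash
python3 -m handwheel '[[[0,0,0,0,0,0],[0,0,0,0,0,0],[0,0,0,0,0,0],[0,0,0,0,0,0],[0,0,0,0,0,0],[0,0,0,0,0,0],[0,0,0,0,0,0],[0,0,0,0,0,0],[0,0,0,0,0,0],[0,0,0,0,0,0]]]' 0
python3 - <<'E'
from h import *
look("wrist","pics/w3.png")
E
```

```text
time_s: 3.5
tool_pos: [576.0, -76.6, 74.2]
eef_rot: [-3.141, 0.001, 3.04]
force: [-1.6, -1.0, 5.4]
opening: 9.6
```

View pics/w3.png

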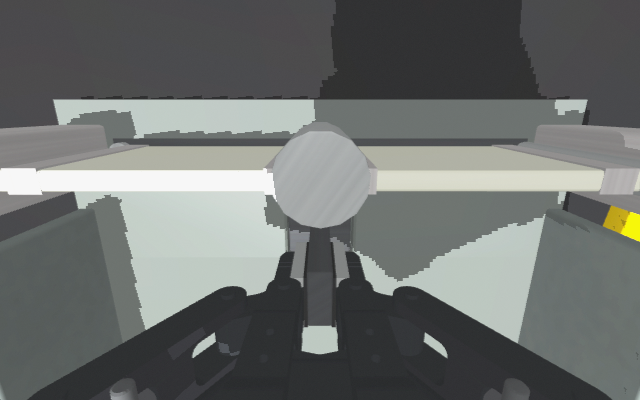

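```bash
python3 -m handwheel '[[[0,0,-4,0,0,0],[0,0,-8,0,0,0],[0,0,-12,0,0,0],[0,0,-16,0,0,0],[0,0,-20,0,0,0],[0,0,-30,0,0,0],[0,0,-45,0,0,0],[0,0,-60,0,0,0],[0,0,-80,0,0,0],[0,0,-100,0,0,0],[0,0,-120,0,0,0],[0,0,-135,0,0,0],[0,0,-135,0,0,0]]]'
python3 - <<'E'
from h import *
look("wrist","pics/w4.png"); look("side","pics/s4.png",(170,60,430,390),1.8)
E
```

```text
time_s: 4.85
tool_pos: [576.4, -76.4, 211.4]
eef_rot: [-3.141, 0.004, 3.04]
force: [0.2, -0.1, -3.9]
opening: 9.6
```

View pics/s4.png

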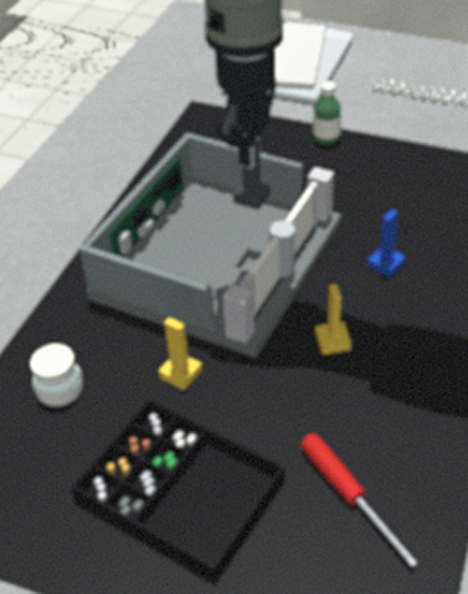

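View pics/w4.png

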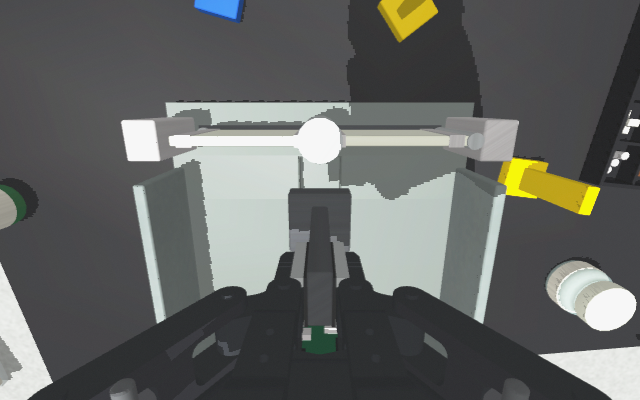

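Stop lifted and upright, with the gate still closed and its pocket empty at (250,258) in the side crop. Next I measure the tray more closely, with stretched contrast.

```bash
python3 - <<'E'
from h import *
for n,b in[("side",(200,270,340,390)),("scene",(335,250,455,335))]:
    im=cams.camera(n)["pixels"][b[1]:b[3],b[0]:b[2],::-1]
    im=cv2.resize(im,None,fx=5,fy=5,interpolation=cv2.INTER_CUBIC)
    cv2.imwrite(f"pics/t{n}.png",(255*(im/255.)**0.45).astype('uint8'))
E
```

```text
(no output)
```

View pics/tside.png

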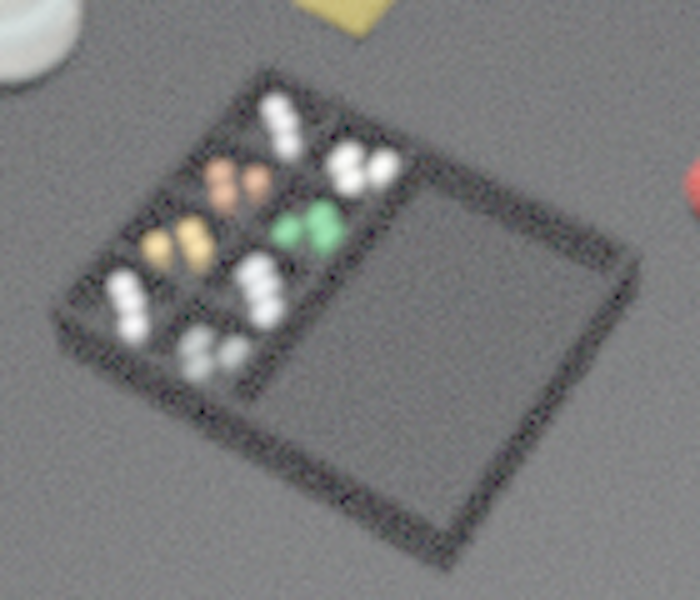

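View pics/tscene.png

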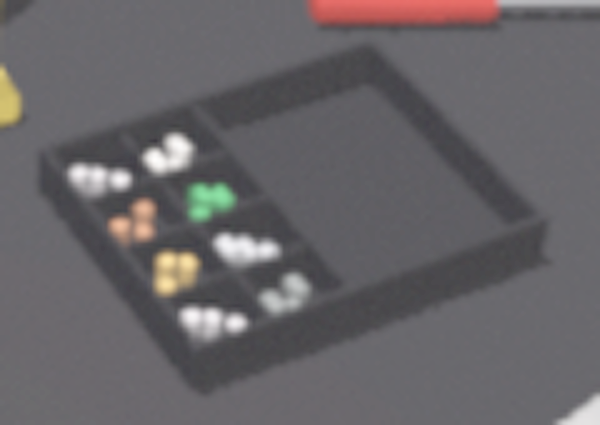

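```bash
python3 - <<'E'
from h import *
sd=T_of("side");sc=T_of("scene")
P=np.array([px2w(sd,200+x/5,270+y/5,28) for x,y in [(268,70),(638,258),(447,542),(57,314)]])
Q=np.array([px2w(sc,335+x/5,250+y/5,28) for x,y in [(42,155),(370,45),(547,222),(200,355)]])
for A in(P,Q):
    print(A.round(1).tolist(),[round(np.linalg.norm(A[i]-A[i-1]),1) for i in range(4)],A.mean(0).round(1))
    ax=(A[0]+A[3]-A[1]-A[2])[:2]; ax/=np.linalg.norm(ax); print(np.arctan2(ax[1],ax[0]),"cell",A.mean(0)[:2]-43.5*ax)
print("cell floor side",np.mean([px2w(sd,200+x/5,270+y/5,4) for x,y in[(418,185),(600,275),(440,520),(262,400)]],0))
print("scene",np.mean([px2w(sc,335+x/5,250+y/5,4) for x,y in[(232,130),(375,85),(500,222),(340,285)]],0))
E
```

```text
[[603.9, 219.8, 28.0], [412.8, 260.5, 28.0], [441.2, 404.9, 28.0], [633.0, 363.3, 28.0]] [np.float64(146.4), np.float64(195.4), np.float64(147.2), np.float64(196.3)] [522.7 312.1  28. ]
-0.2119286957368738 cell [480.20109666 321.26595148]
[[616.5, 221.6, 28.0], [425.1, 261.0, 28.0], [453.0, 404.3, 28.0], [645.3, 365.8, 28.0]] [np.float64(147.1), np.float64(195.5), np.float64(145.9), np.float64(196.2)] [535.  313.2  28. ]
-0.20026516138454203 cell [492.35145842 321.82892228]
cell floor side [487.88759968 311.29057481   4.        ]
scene [481.34066492 312.0934434    4.        ]
```

```bash
python3 -m handwheel '[[[4,12,0,0,0,0],[10,30,0,0,0,0],[18,55,0,0,0,0],[27,80,0,0,0,0],[36,106,0,0,0,0],[45,133,0,0,0,0],[54,160,0,0,0,0],[63,187,0,0,0,0],[72,214,0,0,0,0],[81,241,0,0,0,0],[90,268,0,0,0,0],[99,295,0,0,0,0],[108,320,0,0,0,0],[116,345,0,0,0,0],[123,365,0,0,0,0],[127,377,0,0,0,0],[129,383,0,0,0,0],[129,383,0,0,0,0],[129,383,0,0,0,0]]]'
python3 - <<'E'
from h import *
look("wrist","pics/w5.png"); look("side","pics/s5.png",(100,100,420,400),2);look("scene","pics/c5.png",(240,100,500,350),2.4)
w=T_of("wrist")
E
```

```text
time_s: 7.05
tool_pos: [486.5, 316.7, 208.4]
eef_rot: [-3.141, -0.0, 3.039]
force: [0.3, 0.0, -2.8]
opening: 9.9
```

View pics/w5.png

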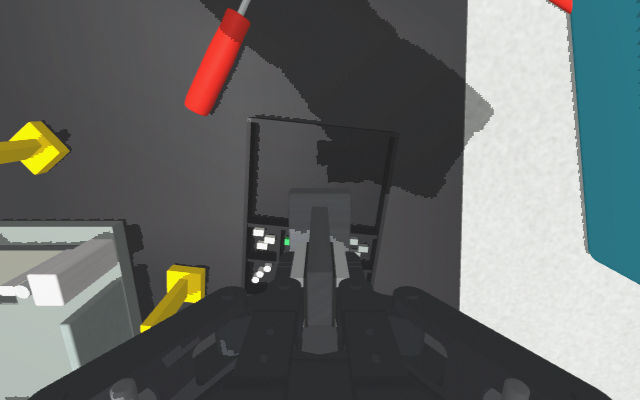

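View pics/s5.png

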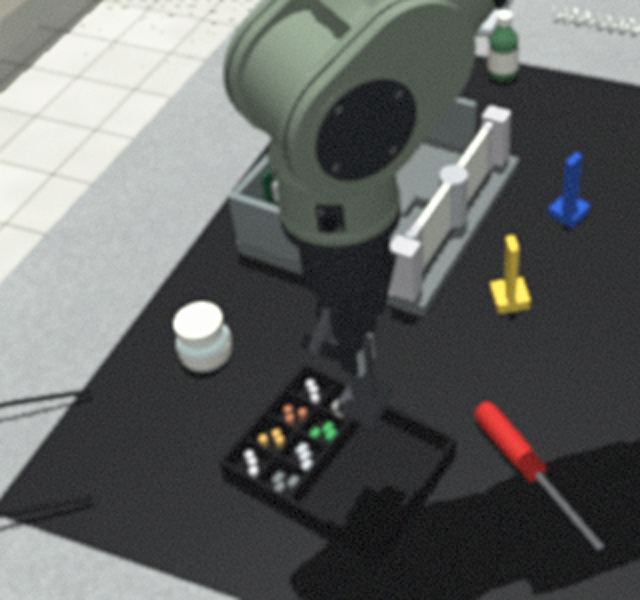

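View pics/c5.png

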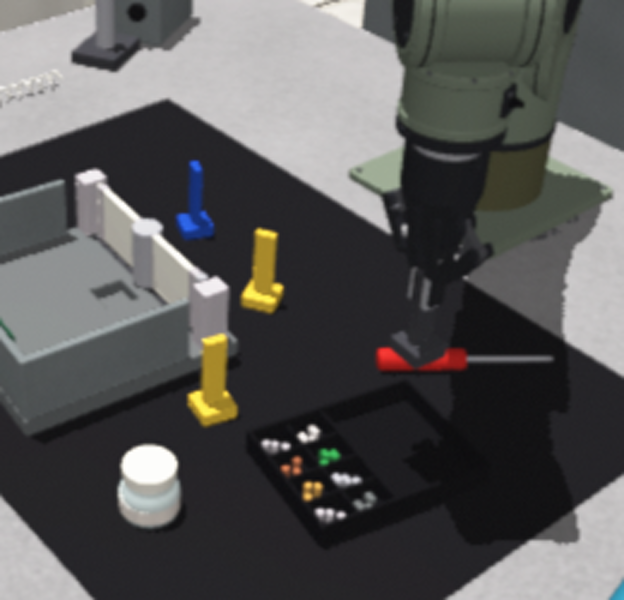

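```bash
python3 - <<'E'
from h import *
w=T_of("wrist")
im=cams.camera("wrist")["pixels"][100:300,230:410,::-1]
im=cv2.resize(im,None,fx=3,fy=3,interpolation=cv2.INTER_CUBIC)
cv2.imwrite("pics/w5c.png",(255*(im/255.)**0.5).astype('uint8'))
A=[px2w(w,*p,28) for p in[(249,118),(398,133)]];print(np.round(A,1),np.linalg.norm(A[0]-A[1]))
o=np.array([486,320]);a=-.206
X=np.array([np.cos(a),np.sin(a)]);Y=np.array([-X[1],X[0]])
for p in [(-56.5,-75),(-56.5,75)]:
  q=o+p[0]*X+p[1]*Y;print(w2px(w,[*q,28]))
E
```

```text
[[416.5 255.3  28. ]
 [446.1 399.4  28. ]] 147.13047525289124
(np.float64(251.67556210609524), np.float64(116.44761452580238))
(np.float64(403.60567772865886), np.float64(132.38609461485044))
```

View pics/w5c.png

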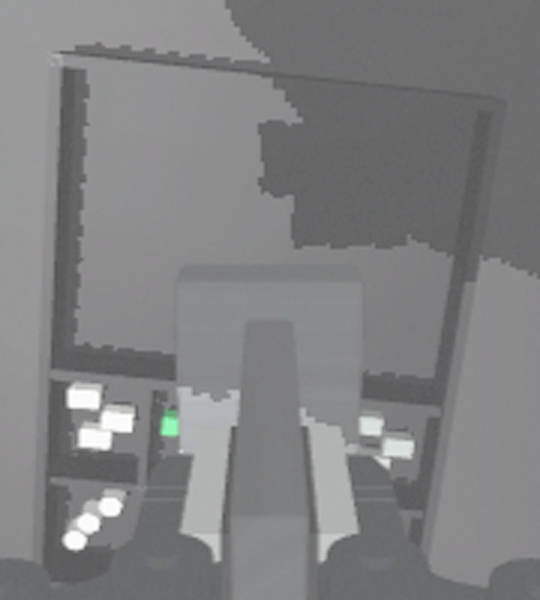

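```bash
python3 - <<'E'
from h import *
w=T_of("wrist")
f=lambda x,y:px2w(w,230+x/3,100+y/3,28)
A=np.array([f(55,53),f(505,98),f(50,370),f(442,408)]);print(A.round(1),np.linalg.norm(A[0]-A[1]),np.linalg.norm(A[2]-A[3]),np.linalg.norm(A[0]-A[2]),A.mean(0))
E
```

```text
[[416.1 254.9  28. ]
 [445.6 400.   28. ]
 [524.3 234.7  28. ]
 [553.5 373.6  28. ]] 148.0447999524645 141.93296961310222 110.0787602155239 [484.85951043 315.82362759  28.        ]
```

```bash
python3 -m handwheel '[[[1,0,15,0,0,0],[1,0,35,0,0,0],[1,0,55,0,0,0],[1,0,75,0,0,0],[1,0,95,0,0,0],[1,0,110,0,0,0],[1,0,120,0,0,0],[1,0,126,0,0,0],[1,0,130,0,0,0],[1,0,130,0,0,0],[1,0,130,0,0,0]]]'
```

```text
time_s: 8.5
tool_pos: [485.5, 317.6, 78.9]
eef_rot: [3.141, 0.0, 3.039]
force: [-1.0, -0.1, -2.4]
opening: 8.9
```

```bash
python3 -m handwheel '[[[0,0,1,0,0,0],[0,0,2,0,0,0],[0,0,2.5,0,0,0],[0,0,2.5,0,0,0],[0,0,2.5,0,0,0]]]'
```

```text
time_s: 9.0
tool_pos: [485.5, 317.6, 76.5]
eef_rot: [3.141, 0.0, 3.039]
force: [0.4, 0.3, -3.2]
opening: 9.2
```

```bash
python3 -m handwheel '[[[0,0,1,0,0,0],[0,0,2,0,0,0],[0,0,2,0,0,0],[0,0,2,0,0,0]]]'
```

```text
time_s: 9.4
tool_pos: [485.4, 317.6, 74.4]
eef_rot: [3.141, 0.0, 3.039]
force: [0.4, -1.0, -3.0]
opening: 9.2
```

```bash
python3 -m handwheel '[[[0,0,0.7,0,0,0],[0,0,1.4,0,0,0],[0,0,1.4,0,0,0],[0,0,1.4,0,0,0]]]'
```

```text
time_s: 9.8
tool_pos: [485.6, 317.7, 74.2]
eef_rot: [3.141, 0.001, 3.039]
force: [-4.8, -3.4, 19.8]
opening: 9.3
```

Floor contact is at TCP 74.2, as predicted. Releasing now.

```bash
python3 -m handwheel '[[[0,0,0,0,0,0],[0,0,0,0,0,0],[0,0,0,0,0,0],[0,0,0,0,0,0],[0,0,0,0,0,0],[0,0,0,0,0,0],[0,0,0,0,0,0],[0,0,0,0,0,0]]]' 70
python3 - <<'E'
from h import *
look("wrist","pics/w6.png")
E
```

```text
time_s: 10.6
tool_pos: [485.6, 317.8, 74.2]
eef_rot: [3.141, 0.001, 3.039]
force: [-1.4, 0.5, -0.9]
opening: 69.7
```

View pics/w6.png

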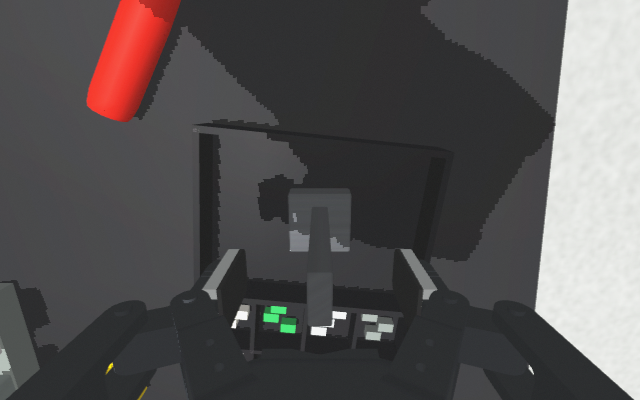

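```bash
python3 -m handwheel '[[[0,0,-15,0,0,0],[0,0,-35,0,0,0],[0,0,-60,0,0,0],[0,0,-90,0,0,0],[0,0,-115,0,0,0],[0,0,-130,0,0,0],[0,0,-135,0,0,0]]]' 70
python3 - <<'E'
from h import *
look("side","pics/s7.png",(200,200,400,400),3);look("wrist","pics/w7.png")
E
```

```text
time_s: 11.35
tool_pos: [485.8, 317.9, 210.6]
eef_rot: [3.14, 0.003, 3.039]
force: [-0.5, -0.5, -0.3]
opening: 70.3
```

View pics/s7.png

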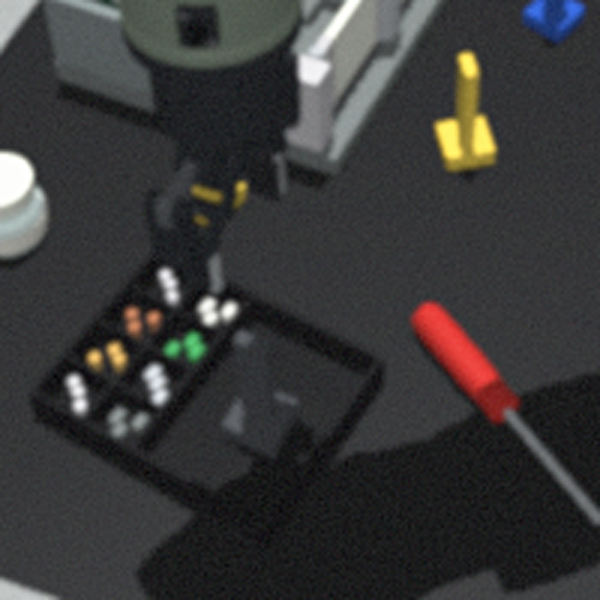

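View pics/w7.png

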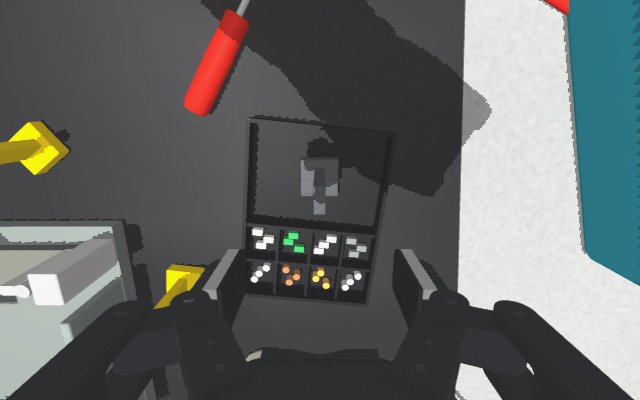

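The stop stands upright in the middle of the wide cell, at wrist (319,180). Next I move to the front of the fold with the fingers shut.

```bash
python3 -m handwheel '[[[0,-12,0,0,0,0],[-1,-32,0,0,0,0],[-3,-56,0,0,0,0],[-5,-82,0,0,0,0],[-6,-110,0,0,0,0],[-8,-138,0,0,0,0],[-10,-166,0,0,0,0],[-12,-194,0,0,0,0],[-13,-222,0,0,0,0],[-15,-250,0,0,0,0],[-17,-278,0,0,0,0],[-18,-306,0,0,0,0],[-20,-334,0,0,0,0],[-22,-358,0,0,0,0],[-23,-374,0,0,0,0],[-23,-383,0,0,0,0],[-23,-383,0,0,0,0],[-23,-383,0,0,0,0]]]' 0
python3 - <<'E'
from h import *
look("wrist","pics/w8.png")
w=T_of("wrist")
print(env.read_state()["joint_pos"].round(2) if hasattr(env.read_state()["joint_pos"],'round') else env.read_state()["joint_pos"])
E
```

```text
time_s: 13.25
tool_pos: [469.1, -65.1, 208.8]
eef_rot: [3.14, 0.001, 3.04]
force: [-0.5, 0.1, -0.6]
opening: 0.2
[ 0.35  0.64 -0.49  1.88  0.43  0.73  1.09]
```

View pics/w8.png

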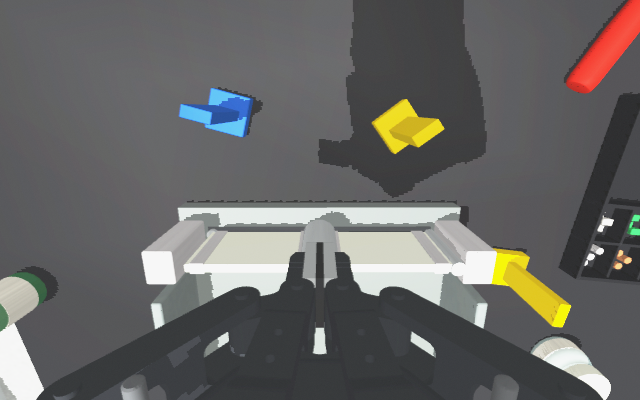

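```bash
python3 -m handwheel '[[[0,0,15,0,0,0],[0,0,40,0,0,0],[0,0,65,0,0,0],[0,0,90,0,0,0],[0,0,115,0,0,0],[0,0,130,0,0,0],[0,0,138,0,0,0],[0,0,138,0,0,0],[0,0,138,0,0,0]]]'
python3 - <<'E'
from h import *
look("wrist","pics/w9.png");look("side","pics/s9.png",(220,80,440,300),2.7)
E
```

```text
time_s: 14.25
tool_pos: [469.7, -64.4, 71.5]
eef_rot: [3.14, 0.002, 3.041]
force: [0.3, -0.3, -0.2]
opening: 0.3
```

View pics/w9.png

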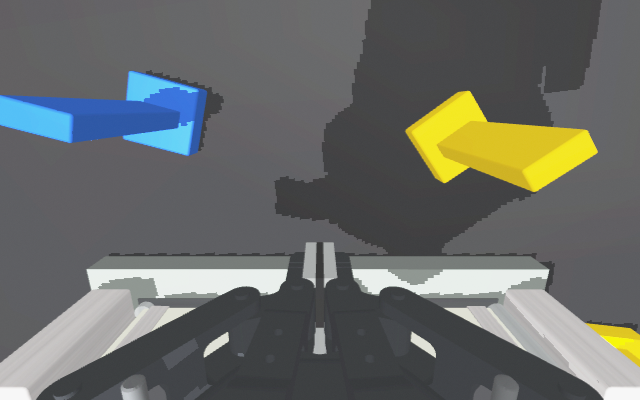

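View pics/s9.png

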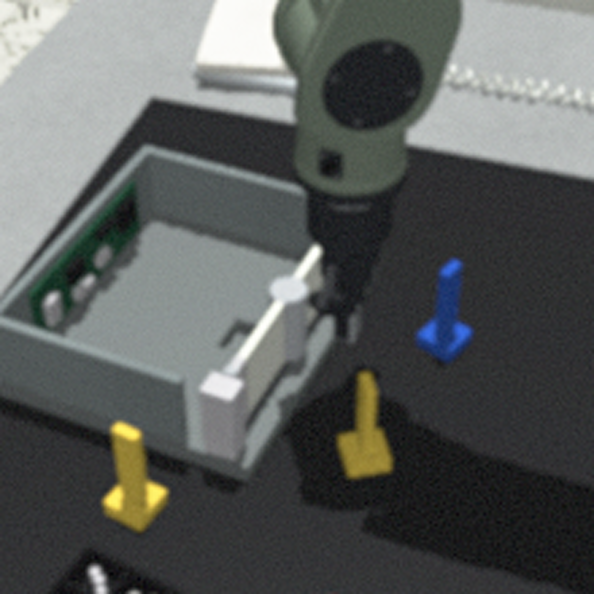

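```bash
python3 -m handwheel '[[[-8,-1.5,0,0,0,0],[-16,-1.5,0,0,0,0],[-22,-1.5,0,0,0,0],[-25,-1.5,0,0,0,0],[-27,-1.5,0,0,0,0],[-29,-1.5,0,0,0,0],[-31,-1.5,0,0,0,0],[-33,-1.5,0,0,0,0],[-35,-1.5,0,0,0,0]]]'
```

```text
time_s: 15.25
tool_pos: [503.1, -69.9, 71.7]
eef_rot: [3.142, -0.001, 3.04]
force: [-9.8, -0.8, 7.1]
opening: 0.1
```

```bash
python3 -m handwheel '[[[-3,0,0,0,0,0],[-6,0.3,0,0,0,0],[-9,0.5,0,0,0,0],[-12,0.8,0,0,0,0],[-16,1.4,0,0,0,0],[-20,2,0,0,0,0],[-24,2.9,0,0,0,0]]]'
```

```text
time_s: 15.95
tool_pos: [525.4, -70.7, 71.1]
eef_rot: [-3.139, -0.005, 3.039]
force: [-10.7, -5.2, -1.2]
opening: 0.3
```

```bash
python3 -m handwheel '[[[-4,0.9,0,0,0,0],[-8,1.9,0,0,0,0],[-12,3,0,0,0,0],[-16,4.5,0,0,0,0],[-20,6,0,0,0,0],[-24,7.6,0,0,0,0],[-28,9.4,0,0,0,0],[-32,11.5,0,0,0,0],[-36,13.7,0,0,0,0],[-40,16,0,0,0,0]]]'
python3 - <<'E'
from h import *
look("wrist","pics/w10.png");look("side","pics/s10.png",(180,80,400,300),2.7)
E
```

```text
time_s: 16.95
tool_pos: [565.5, -59.7, 70.3]
eef_rot: [-3.137, -0.009, 3.039]
force: [-8.1, -3.9, -1.8]
opening: 0.2
```

View pics/w10.png

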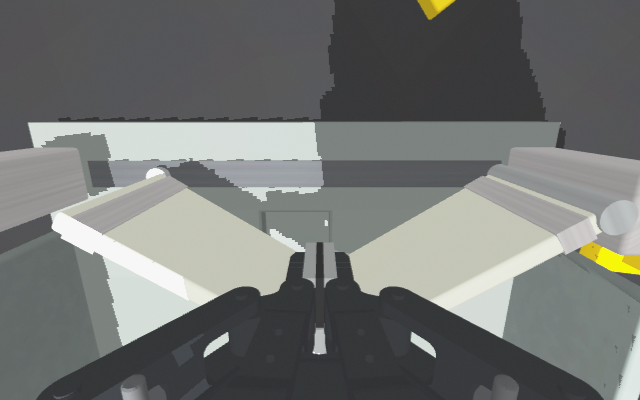

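View pics/s10.png

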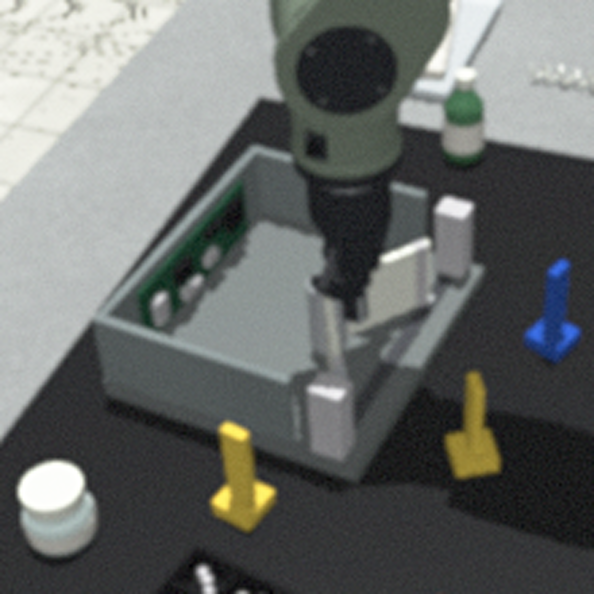

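```bash
python3 -m handwheel '[[[-3.5,3.5,0,0,0,0],[-7,6,0,0,0,0],[-10,8.5,0,0,0,0],[-13,10.5,0,0,0,0],[-16,13,0,0,0,0],[-17,13.5,0,0,0,0],[-17,13.5,0,0,0,0]]]'
python3 - <<'E'
from h import *
look("wrist","pics/w11.png")
E
```

```text
time_s: 17.75
tool_pos: [583.6, -47.6, 69.9]
eef_rot: [-3.137, -0.009, 3.04]
force: [-4.9, -1.1, -2.1]
opening: 0.0
```

View pics/w11.png

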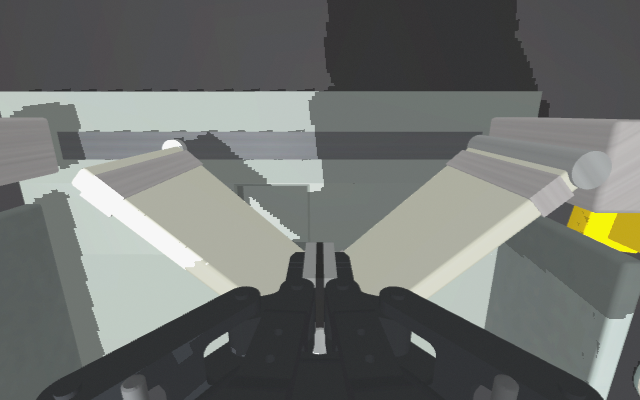

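```bash
python3 -m handwheel '[[[4,0,0,0,0,0],[8,0,-5,0,0,0],[12,0,-20,0,0,0],[12,0,-45,0,0,0],[12,0,-75,0,0,0],[12,0,-105,0,0,0],[12,0,-120,0,0,0],[12,0,-120,0,0,0]]]'
python3 - <<'E'
from h import *
look("wrist","pics/w12.png");look("side","pics/s12.png",(180,80,400,300),2.7)
w=T_of("wrist");o=np.array([529.5,-72,100]);X=np.array([.995,-.1006,0]);Y=np.array([.1006,.995,0])
for t in(1.2,1.35,1.44,1.5):
  th=t/2;F=o+120*np.sin(th)*X+120*(1-np.cos(th))*Y;L=o+Y*(120-240*np.cos(th))
  print(t,np.round(w2px(w,F)),np.round(w2px(w,L)),F.round(1),L.round(1))
E
```

```text
time_s: 18.6
tool_pos: [573.6, -45.8, 193.2]
eef_rot: [-3.138, -0.005, 3.039]
force: [-0.5, -0.3, -0.2]
opening: -0.0
1.2 [308. 242.] [170. 156.] [599. -58. 100.] [ 521.6 -149.7  100. ]
1.35 [315. 251.] [185. 156.] [606.8 -53.4 100. ] [ 522.7 -139.   100. ]
1.44 [320. 256.] [194. 156.] [611.2 -50.3 100. ] [ 523.4 -132.1  100. ]
1.5 [323. 259.] [201. 156.] [614.1 -48.2 100. ] [ 523.9 -127.3  100. ]
```

View pics/w12.png

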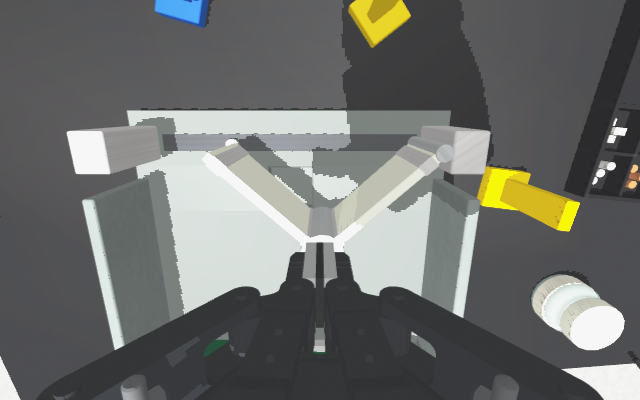

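View pics/s12.png

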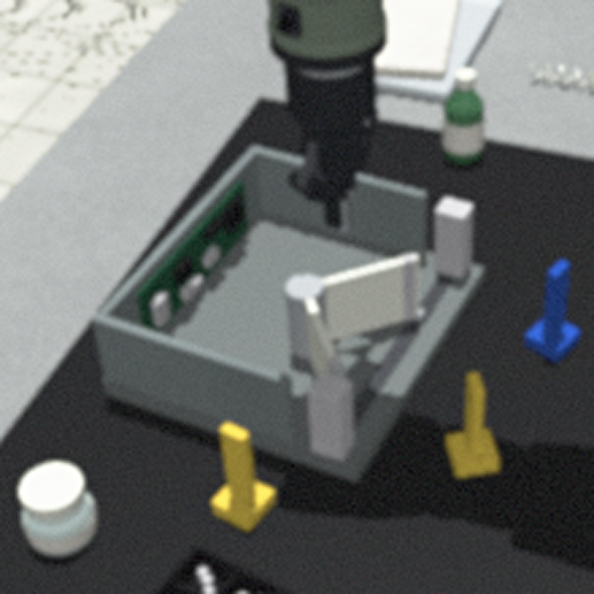

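```bash
python3 -m handwheel '[[[5,-15,0,0,0,0],[11,-40,0,0,0,0],[18,-68,0,0,0,0],[25,-95,0,0,0,0],[31,-115,0,0,0,0],[33,-125,0,0,0,0],[33,-125.5,10,0,0,0],[33,-125.5,30,0,0,0],[33,-125.5,45,0,0,0],[33,-125.5,45,0,0,0],[33,-125.5,45,0,0,0]]]'
python3 - <<'E'
from h import *
look("wrist","pics/w13.png");look("scene","pics/c13.png",(190,100,400,290),2.8)
E
```

```text
time_s: 19.85
tool_pos: [526.8, -166.7, 145.7]
eef_rot: [-3.138, -0.01, 3.041]
force: [-0.3, -0.5, -0.2]
opening: -0.0
```

View pics/w13.png

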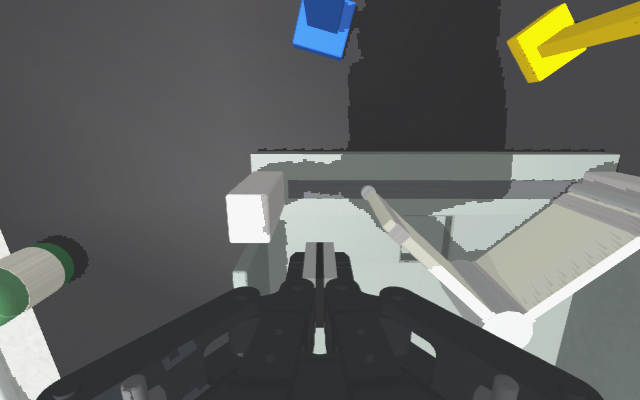

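View pics/c13.png

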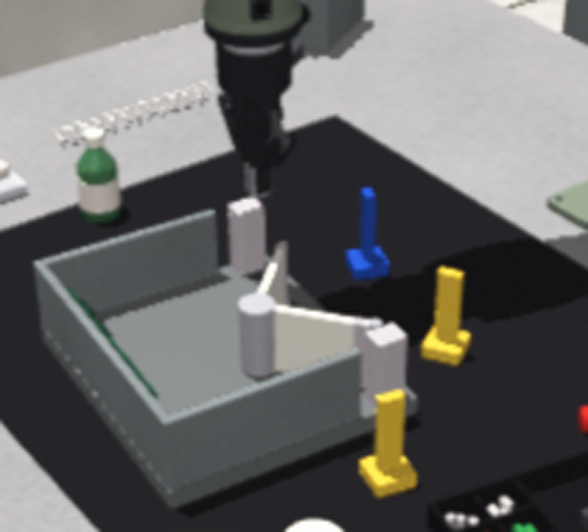

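```bash
python3 -m handwheel '[[[-1,2,15,0,0,0],[-1,4,35,0,0,0],[-1,5,55,0,0,0],[-1,5,65,0,0,0],[-1,5,65,0,0,0],[-1,5,65,0,0,0]]]'
python3 - <<'E'
from h import *
look("wrist","pics/w14.png")
E
```

```text
time_s: 20.55
tool_pos: [528.2, -162.6, 82.1]
eef_rot: [-3.138, -0.008, 3.04]
force: [0.8, -0.3, 0.3]
opening: -0.3
```

View pics/w14.png

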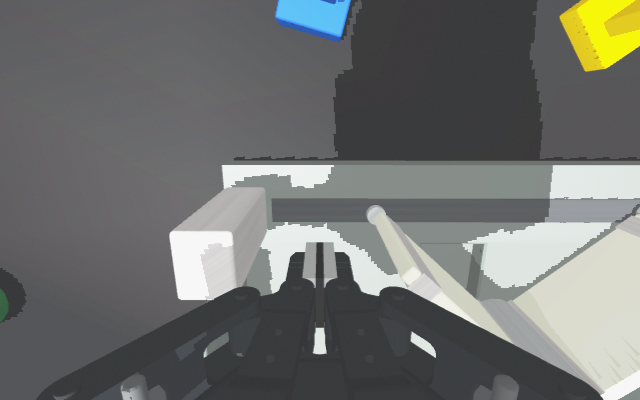

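```bash
python3 -m handwheel '[[[0,5,0,0,0,0],[0,10,0,0,0,0],[0,15,0,0,0,0],[0,20,0,0,0,0],[0,25,0,0,0,0],[0,30,0,0,0,0],[0,35,0,0,0,0],[0,40,0,0,0,0]]]'
```

```text
time_s: 21.4
tool_pos: [532.4, -122.5, 82.1]
eef_rot: [-3.137, -0.007, 3.04]
force: [-0.7, -2.6, 3.4]
opening: 0.1
```

```bash
python3 -m handwheel '[[[0,5,0,0,0,0],[0,10,0,0,0,0],[0,15,0,0,0,0],[0,20,0,0,0,0],[0,25,0,0,0,0],[0,30,0,0,0,0],[0,35,0,0,0,0],[0,40,0,0,0,0]]]'
python3 - <<'E'
from h import *
look("wrist","pics/w15.png")
E
```

```text
time_s: 22.2
tool_pos: [536.4, -82.2, 81.9]
eef_rot: [-3.137, -0.008, 3.04]
force: [-1.7, -2.5, 1.1]
opening: 0.2
```

View pics/w15.png

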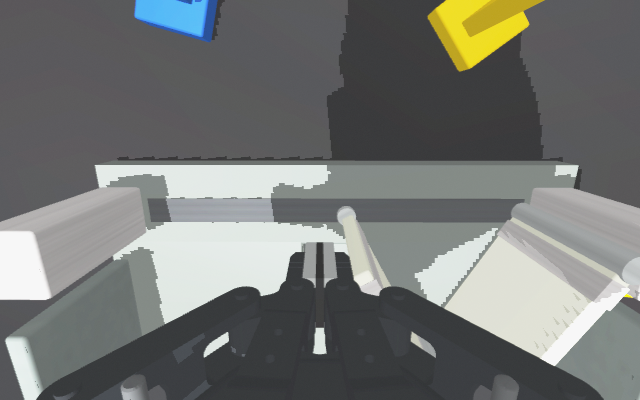

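```bash
python3 -m handwheel '[[[0,5,0,0,0,0],[0,10,0,0,0,0],[0,15,0,0,0,0],[0,20,0,0,0,0],[0,25,0,0,0,0],[0,30,0,0,0,0],[0,35,0,0,0,0],[0,40,0,0,0,0],[0,45,0,0,0,0],[0,50,0,0,0,0],[0,55,0,0,0,0]]]'
python3 - <<'E'
from h import *
look("wrist","pics/w16.png")
E
```

```text
time_s: 23.35
tool_pos: [542.1, -26.1, 81.8]
eef_rot: [-3.138, -0.007, 3.041]
force: [-0.7, -1.0, -0.4]
opening: -0.1
```

View pics/w16.png

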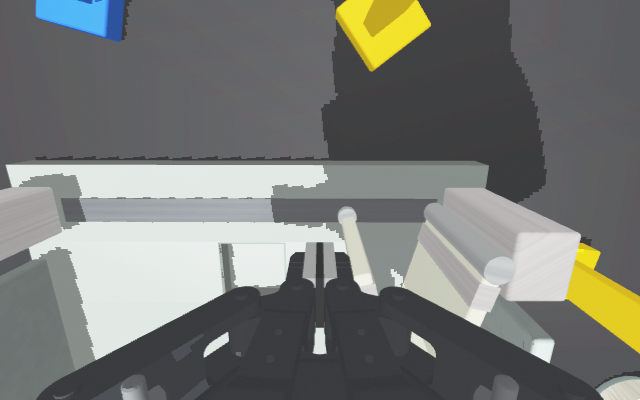

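```bash
python3 -m handwheel '[[[0,4,0,0,0,0],[0,8,0,0,0,0],[0,12,0,0,0,0],[0,15,0,0,0,0],[0,18,0,0,0,0],[0,20,0,0,0,0],[0,20,0,0,0,0]]]'
python3 - <<'E'
from h import *
look("wrist","pics/w17.png")
E
```

```text
time_s: 24.1
tool_pos: [544.4, -4.8, 81.8]
eef_rot: [-3.139, -0.007, 3.042]
force: [0.0, 0.1, 0.4]
opening: 0.2
```

View pics/w17.png

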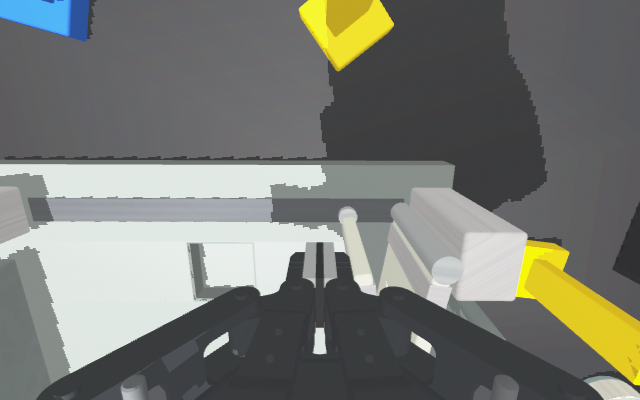

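```bash
python3 -m handwheel '[[[0,2,0,0,0,0],[0,4,0,0,0,0],[0,4,0,0,0,0],[0,4,0,0,0,0]]]'; python3 -m handwheel '[[[0,2,0,0,0,0],[0,3,0,0,0,0],[0,3,0,0,0,0]]]'
```

```text
time_s: 24.55
tool_pos: [544.8, -1.0, 81.8]
eef_rot: [-3.139, -0.007, 3.042]
force: [0.2, 0.4, -0.1]
opening: -0.3
time_s: 24.85
tool_pos: [545.0, 1.4, 81.7]
eef_rot: [-3.138, -0.007, 3.042]
force: [-0.2, -4.8, 0.8]
opening: -0.0
```

```bash
python3 -m handwheel '[[[0,1,0,0,0,0],[0,2,0,0,0,0],[0,2,0,0,0,0]]]'; python3 -m handwheel '[[[0,1,0,0,0,0],[0,2,0,0,0,0],[0,2,0,0,0,0]]]'
```

```text
time_s: 25.15
tool_pos: [545.0, 1.8, 81.7]
eef_rot: [-3.135, -0.008, 3.04]
force: [-0.9, -10.1, 2.3]
opening: -0.1
time_s: 25.45
tool_pos: [545.0, 1.8, 81.7]
eef_rot: [-3.132, -0.008, 3.039]
force: [-1.2, -12.8, 3.1]
opening: -0.1
```

Hard stop reached: force rises with no further motion. I back off and check the angle from above.

```bash
python3 -m handwheel '[[[0,-5,0,0,0,0],[0,-15,0,0,0,0],[0,-30,0,0,0,0],[0,-50,0,0,0,0],[0,-70,-10,0,0,0],[0,-80,-40,0,0,0],[0,-80,-80,0,0,0],[0,-80,-115,0,0,0],[0,-80,-130,0,0,0],[0,-80,-130,0,0,0]]]'
python3 - <<'E'
from h import *
look("wrist","pics/w18.png");look("side","pics/s18.png",(150,80,450,400),1.8)
E
```

```text
time_s: 26.45
tool_pos: [538.4, -77.7, 214.4]
eef_rot: [-3.132, -0.005, 3.038]
force: [1.2, -0.3, -1.4]
opening: 0.1
```

View pics/w18.png

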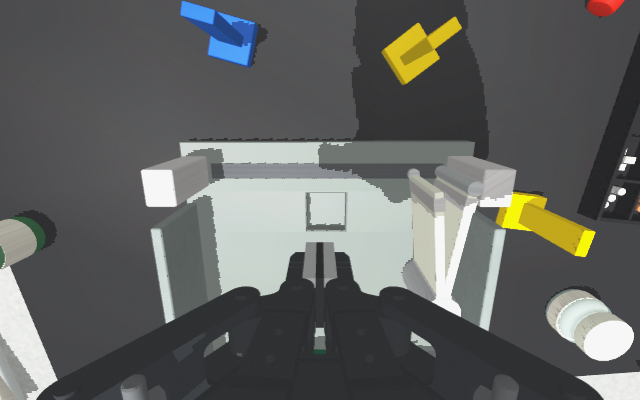

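View pics/s18.png

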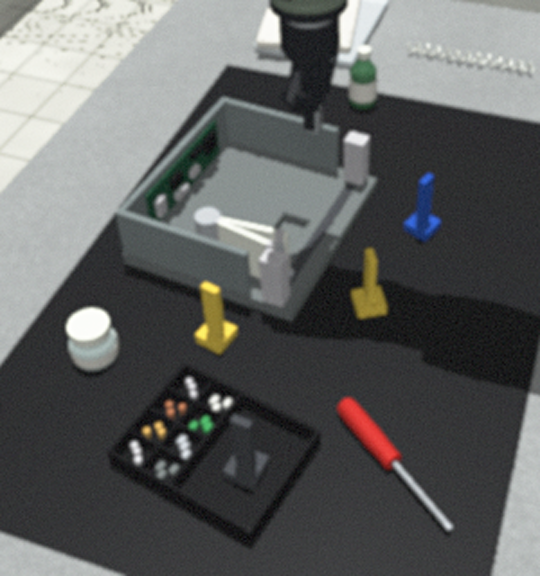

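```bash
python3 - <<'E'
from h import *
look("wrist","pics/w18c.png",(380,140,530,330),3.1)
w=T_of("wrist");o=np.array([529.5,-72,100]);X=np.array([.995,-.1006,0]);Y=np.array([.1006,.995,0])
print("hinge",np.round(w2px(w,o+120*Y),1))
for t in(2.6,2.7,2.82,2.9):
  th=t/2;F=o+120*np.sin(th)*X+120*(1-np.cos(th))*Y;L=o+Y*(120-240*np.cos(th))
  print(t,np.round(w2px(w,F),1),np.round(w2px(w,L),1))
E
```

```text
hinge [473.9 190.7]
2.6 [422.  313.7] [394.6 190.8]
2.7 [428.3 315.1] [409.  190.8]
2.82 [435.9 316.4] [426.4 190.8]
2.9 [441.  317.1] [438.2 190.7]
```

View pics/w18c.png

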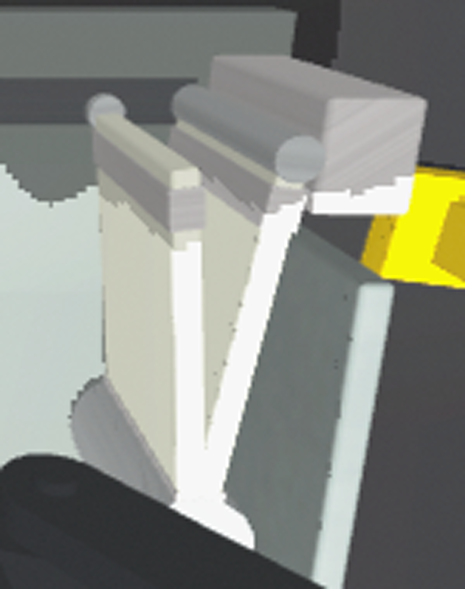

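Hinge to lead measures 37 px, against 35.7 px expected at 2.90 rad and 47.5 px at 2.82 rad. The gate is home at about 2.89 rad, the stop stands in the cell, and the arm is clear. One last check that nothing is drifting, then I hand in.

```bash
python3 -m handwheel '[[[0,0,0,0,0,0],[0,0,0,0,0,0],[0,0,0,0,0,0],[0,0,0,0,0,0],[0,0,0,0,0,0]]]'; python3 - <<'E'
from h import *
from station import job_done
a=cv2.imread("pics/w18.png");b=cams.camera("wrist")["pixels"][:,:,::-1]
d=cv2.absdiff(a,b.copy())[140:330,380:530].max(2);print("changed px",(d>40).sum())
s=env.read_state();print(s["force"],s["tool_pos"])
print(job_done())
E
```

```text
time_s: 27.15
tool_pos: [537.5, -77.1, 211.5]
eef_rot: [-3.132, -0.01, 3.039]
force: [-0.3, 0.1, -0.4]
opening: 0.3
changed px 1956
[-0.06846969  0.18822853 -0.33617686] [537.49160958 -77.06829995 211.4638345 ]
the job is handed in; nothing more can be done
None
```

The gate is folded home against the hinge-side post and the stop is standing in the tray's wide cell. I handed the job in at 27.2 s of the 72 s; no verdict was given.

- **Stop:** I lifted it straight up out of its pocket with the gate shut and set it down near the middle of the cell. Floor contact came at the expected height (TCP 74.2 mm). After release, the wrist and side pictures showed it upright.
- **Gate:** I pushed the fold in along its arc to about 1.45 rad. From outside the V, I then slid the free end along the track to the end stop, where the force rose to about 13 N with no further motion. The highest force I read while working the gate was about 13 N, against the 60 N limit.
- **Final angle:** after backing off, the wrist picture showed about 37 px from hinge to free end. The expected distance is 36 px at 2.90 rad and 47 px at 2.82 rad, so the leaf is at about 2.89 rad.
- **At hand-in:** the fingers were raised well clear and the force read near zero. The bottle, jar and screwdriver were not approached and looked unmoved.

**Checks that failed or disagreed:**
- My last check that the gate was not drifting was inconclusive. 1,956 pixels changed between the two pictures, but the arm, and so the camera, had itself settled about 3 mm. I did not take a fresh measurement of the gate after that.
- The side and scene cameras differed by about 12 mm in x on the tray, so I measured it with the wrist camera before placing the stop.

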